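# Stand the specimen vice up and bring it home in the datum corner

## Task

The specimen vice was left lying on its side on the dark fixture plate. First flip the red stop over on its hinge until it is fully down on the plate; then tip the vice up onto its base by pushing on it, and push it home in the corner: its long side flush against the fence and its fixed-jaw end against the stop, square to the fence. Only push things, with the fingertips: never lift the vice, keep it on the plate, and leave all other things where they are.

Things in the scene. Friction and masses are not known exactly. Their poses are not given: they have to be found in the camera images.
- fixture_plate: Dark steel fixture plate with T-slots, fixed to the bench, 160 (x) x 260 (y) x 12 mm; origin under its centre, z up, +x away from the robot, +y to the robot's left. A grey fence, 16 mm thick, runs along its far edge: front face at x = +64 mm, top 37 mm above the bench. When the red stop is down, its steel contact button faces +y at plate y = -95 mm, x = +41 mm.
- flip_stop (a joint): Hinge of the red flip stop on top of the fence. 0 = fully down, lying in front of the fence over the plate (firm end stop); grows as it flips up and back: 1.57 = straight up, 1.9 = leaning back over the fence. It has friction and stays where it is left; about 1 to 2 N near its end moves it.
- stop_hinge (a point): Mid-point of the stop's hinge pin on the fence, 47 mm above the bench, at plate x = +72, y = -105 mm; axes as the plate's, pin along y. The red blade is 14 mm wide (y) and ends 62 mm from the pin. Its back (upper face when down; faces away from the robot when standing) lies 6 mm off the pin axis, so it is 53 mm above the bench when down. The blade is 38 mm deep.
- stop_pad (a point): Point on the back of the red blade, 45 mm from the hinge pin along the blade and 6 mm off the pin axis: the place to press the stop down (53 mm above the bench when it is fully down).
- vice: Loose steel specimen vice, about 0.78 kg. Origin at the centre of its underside; z from base to jaw tops, y along it to the fixed jaw. Base x -23 to +23, y -42 to +62 mm. Fixed jaw y 45 to 61, moving jaw y -3 to 18, both up to z 40 (22 between them). Knurled screw head, 16 mm across at z 27, ends at y -57; its cross bar, 52 mm long at y -49, starts roughly along z.
- vice_mid (a point): Centre of the vice's body, 20 mm above its base. The vice starts lying on a long side, jaw tops to the robot, base to the fence, fixed jaw to the stop, its upper side 58 mm above the bench. A level push slides it. Pushed forwards and up high on the moving jaw's top, the fingertip circling its lower base edge, it tips about that edge; past some 40 degrees it falls onto its base.
- spare_block: Loose hardness reference block, a steel disc 50 mm across and 12 mm thick, lying on the near right corner of the plate; origin under its centre. To be left alone.
- hex_key: Loose black L-shaped hex key, 109 x 38 x 8 mm, on the bench left of the plate. To be left alone.
- v_anvil: Loose V anvil, 40 mm across, 28 mm high, left of the plate. To be left alone.
- thimble_anvil: Loose stepped round anvil, 48 mm across, 35 mm high, left of the plate. To be left alone.
- dropper: Loose dropper bottle, 38 mm across, 118 mm high, behind the plate. To be left alone.
- vial: Loose white screw-cap vial, 26 mm across, 54 mm high, behind the plate. To be left alone.
- mount: Loose black round specimen mount, 30 mm across, 15 mm high, left of the plate. To be left alone.

How it is judged (in metres and radians):
On the way, in this order (a step that is already met when the one before it is completed fails the run):
1. the red stop is fully down while the vice still lies on its side (value of joint flip_stop below 0.05 rad and angle between vice's own z axis and vertical above 1.4 rad), for 0.2 s.
2. the vice stands on its base on the plate (angle between vice's own z axis and vertical below 0.06 rad and height (world z) of vice_mid below 0.036 m), for 0.2 s.
At the end, for the whole second after the job is handed in: The stop is down (within 0.05 rad); the vice stands at rest on its base (within 0.05 rad), its long side within 3 mm of the fence, its fixed-jaw end within 3 mm of the stop's button, square to the fence within 0.04 rad (value of joint flip_stop below 0.05 rad and angle between vice's own z axis and vertical below 0.05 rad and height (world z) of vice_mid below 0.036 m and x of vice in the frame of fixture_plate between 0.038 and 0.045 m and y of vice in the frame of fixture_plate between -0.037 and -0.03 m and angle between the x axis of vice and the x axis of fixture_plate, either way round below 0.04 rad and linear speed of vice below 0.01 m/s); the robot touches nothing.
It fails at once if the vice is lifted off the plate (height (world z) of vice_mid above 0.052 m or (angle between vice's own z axis and vertical below 0.2 rad and height (world z) of vice_mid above 0.042 m) or (angle between vice's own z axis and vertical above 1.4 rad and height (world z) of vice_mid above 0.046 m)).
It fails at once if the vice leaves the plate (height (world z) of vice_mid below 0.024 m or x of vice_mid in the frame of fixture_plate below -0.08 m or y of vice_mid in the frame of fixture_plate above 0.13 m).
It fails at once if the spare reference block on the plate is moved (distance of spare_block from where it was at the start of the episode above 0.015 m).
It fails at once if another loose thing on the bench is moved (distance of any of hex_key, v_anvil, thimble_anvil, dropper, vial, mount from where it was at the start of the episode above 0.015 m).
It also fails if it takes over 72 s, if anything falls off the work surface, if the arm or the gripper's body presses on something with over 40 N, if the wrist force passes 120 N, or if a joint passes its speed limit or range.

## Robot

A 6-joint arm with a two-finger parallel gripper is mounted at the origin on the work surface; the furniture and walls round the work are solid. World frame = base frame: x ahead of the robot, y to its left, z up, the work surface at z = 0. Lengths are in m, angles in degrees, forces in N, time in s.
With the tool pointing down it reaches from about 0.275 to 0.75 m from the base axis. Payload 10.2 kg.
Tool frame: the origin (TCP) lies at the very end of the fingers, on their centre line; the grasp point (between the pads) lies 19 mm behind it (ctrl.grip_depth is the distance from the TCP to the grasp point, in m); z points along the fingers, y is the line along which they close (so a half turn about z gives the same grasp; the last joint's range is limited). The gripper opens to 88 mm and grips with 3 to 60 N. Pads are 18 mm wide; open, the fingers measure 123 mm over their backs; the gripper's body (75 mm by 187 mm) begins 45 mm behind the grasp point.
Start: joints at [-77.888, 17.928, 85.812, -0, 76.261, -12.8], TCP at [0.221, -0.476, 0.239] pointing down, gripper open.
Joint ranges: [-168.41, 168.41], [-55.51, 124.54], [10.69, 146.95], [-70.63, 250.63], [1, 178], [-165.06, 165.06]. Speed limits (degrees/s): [136.94, 136.94, 172.46, 180, 180, 180].

## Interface

Orientations are given as [roll, pitch, yaw] about the fixed x, y, z axes, in that order (R = Rz(yaw) Ry(pitch) Rx(roll)).
In Python, from workcell import ctrl gives the robot as it stands.
- The arm moves only by the shell command python3 -m inch 'ROWS' [FORCE]. ROWS is a JSON object of lists of equal length, an entry for each row: "fingers": the gripper command: -1 is shut, 1 is fully open, values between are in proportion; "travel": the shift along the tool's x, y, z in m, a list of three; "spin": the turn about the tool's z in degrees. In form: {"fingers": [fingers, ...], "travel": [[x, y, z], ...], "spin": [spin, ...]}. A call has exactly 5 rows; each row shifts and turns the commanded pose from where the row before left it, along the tool's axes as they then stand; what a row does not reach is not made up. A row lasts 1/12 s, in which the tool goes at most 41.7 mm and 7.16 degrees, less where a joint would pass 70% of its speed; a pose out of reach is approached as far as the arm can. A call with a gripper value outside its range is refused whole. The fingers move at their own pace and stop on an object; FORCE is the grip in N (left out, the last holds). Time passes only in rows, so rows that do not move let the fingers close, or fill a call up. It gives the time, the measured TCP pose, the force, the opening and the grip force at its end, in the units of the state.
- ctrl.sense(): the state, without advancing time (a new reading comes with each control period).
- ctrl.grab_frame(name): name is "scene" or "top" or "wrist"; returns the picture (480x640x3 uint8, blue, green, red); there is no depth.
- ctrl.get_calibration(name): a dict with "fx", "fy", "cx", "cy" (pixels), "camera_from_world" (4x4, takes a point from world to camera coordinates). Camera axes: x right, y up, looking along -z (the intrinsics and any distortion apply to the point x, -y, -z); pixel columns grow to the right and rows downward; lengths in m; the calibration is good to about 2 mm. The wrist camera is an equidistant fisheye: a pixel r from the principal point sees the ray r / f radians off the axis. A picture is of the moment at which its call begins: read the wrist's pose just before it. get_calibration takes no time and is no camera call; for the wrist camera it gives the pose at the moment of the call.
- ctrl.sign_off(): hands the job in; it is judged then, once.
The state is a dict: "time": time; "q": joint angles; "qvel": joint speeds; "effort": joint torques, N m; "ee_pos": TCP position; "tcp_rot": TCP orientation; "force": force on the tool from outside, world axes, zero at the start; "wrist_torque": the same for the moment, N m; "grip_width": opening from 0.0 (shut) to 1.0 (fully open); "gripper_force": force on a finger pad.
Only numpy, scipy, OpenCV 4.12 (cv2) and the standard library are available. Lean on these libraries where they do the work, as an engineer would, in place of code of your own. Each camera call takes 0.05 s, during which the arm holds its last target. There are 200 camera calls.

## Working session

There is one attempt and no reset: what is moved stays moved. The work goes in short steps, Python scripts to look and compute and a shell command to move; the robot and the scene stay as the last step left them, time stands still between calls to the robot, and variables do not carry over. Pictures are saved under pics/ and viewed, at most 10 in all, crops included, and the job is handed in when it is done.

```bash
mkdir -p pics; ls; python3 - <<'E'
from workcell import ctrl
import cv2,numpy as np
for n in("scene","top"):
    cv2.imwrite(f"pics/{n}0.png",ctrl.grab_frame(n))
    c=ctrl.get_calibration(n); print(n,{k:np.round(v,4).tolist() for k,v in c.items()})
s=ctrl.sense();print(s)
E
```

```text
pics
scene {'fx': 507.1181, 'fy': 507.1181, 'cx': 312.994, 'cy': 244.3649, 'camera_from_world': [[-0.7108, -0.7034, 0.0096, 0.3427], [0.4209, -0.4142, 0.807, -0.3313], [-0.5636, 0.5777, 0.5905, -0.6432], [0.0, 0.0, 0.0, 1.0]]}
top {'fx': 546.1586, 'fy': 546.1586, 'cx': 324.7197, 'cy': 238.423, 'camera_from_world': [[0.0219, -0.9998, -0.002, -0.0863], [0.9956, 0.0216, 0.0911, -0.5385], [-0.0911, -0.004, 0.9958, -1.0664], [0.0, 0.0, 0.0, 1.0]]}
{'time': 0.1, 'q': array([-7.78883279e+01,  1.79554839e+01,  8.58472962e+01, -1.06762628e-03,
        7.62609543e+01, -1.28011897e+01]), 'qvel': array([-0.03913068, -0.11648772, -0.07680024,  0.07224107,  0.12043592,
       -0.11431627]), 'effort': array([ 1.53073077e-03, -4.02813792e+01, -2.52644044e+01,  6.95234584e-02,
        3.42408952e-02, -6.37196604e-05]), 'ee_pos': array([ 0.22107983, -0.47595208,  0.23824054]), 'tcp_rot': array([-1.79937620e+02, -1.31105051e-02,  2.49131088e+01]), 'force': array([0.10744401, 0.27592106, 0.92342946]), 'wrist_torque': array([-0.01272821,  0.05356381, -0.01571895]), 'gripper_force': 0.0, 'grip_width': 1.0027134447745643}
```

View pics/scene0.png

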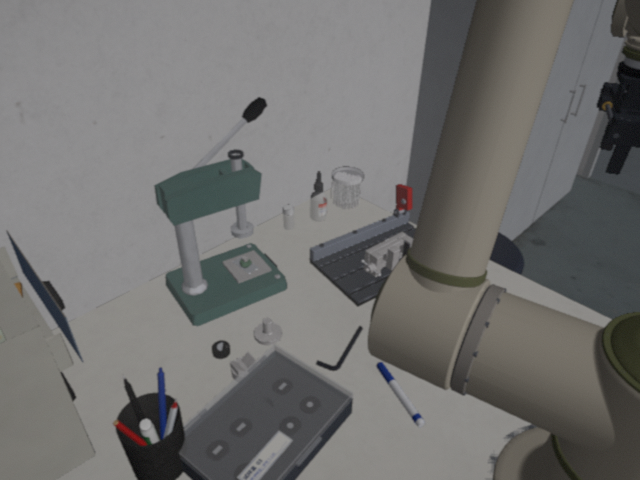

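View pics/top0.png

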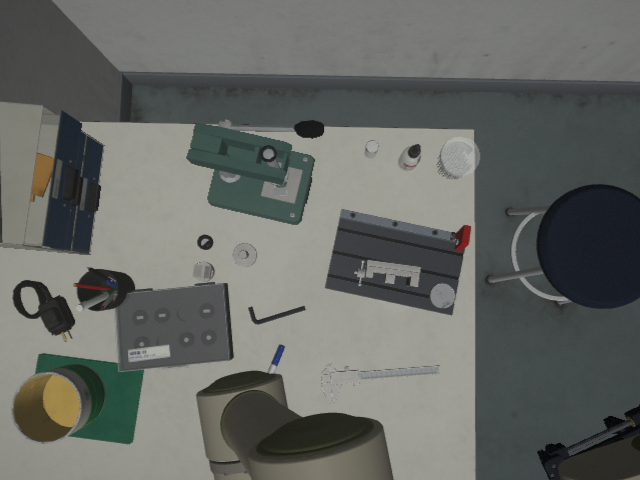

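Top view: the plate spans about (327–470, 210–314), the vice is at (358–420, 260–288), the red stop at (463,236) and the disc at (442,295). I'll enlarge it to read the corners.

```bash
cat > h.py <<'E'
from workcell import ctrl
import numpy as np, cv2
def ray(n,u,v,c=None):
    c=c or ctrl.get_calibration(n); T=np.array(c["camera_from_world"]);R=T[:3,:3]
    x=(u-c["cx"])/c["fx"]; y=(v-c["cy"])/c["fy"]
    if n=="wrist":
        r=np.hypot(x,y); k=np.sin(r)/max(r,1e-9); d=np.array([x*k,-y*k,-np.cos(r)])
    else: d=np.array([x,-y,-1])
    return -R.T@T[:3,3], R.T@d
def onz(n,u,v,z,c=None):
    o,d=ray(n,u,v,c); return o+d*(z-o[2])/d[2]
def pix(n,p,c=None):
    c=c or ctrl.get_calibration(n); T=np.array(c["camera_from_world"]); q=T[:3,:3]@p+T[:3,3]
    a=np.array([q[0],-q[1],-q[2]])
    if n=="wrist":
        t=np.hypot(a[0],a[1]); k=np.arctan2(t,a[2])/max(t,1e-9); xy=a[:2]*k
    else: xy=a[:2]/a[2]
    return np.array([c["cx"]+c["fx"]*xy[0],c["cy"]+c["fy"]*xy[1]])
E
python3 - <<'E'
from h import *
im=cv2.imread("pics/top0.png")
cr=im[195:325,315:485]; b=cv2.resize(cr,None,fx=4.5,fy=4.5,interpolation=cv2.INTER_CUBIC)
b=cv2.convertScaleAbs(b,alpha=1.5)
cv2.imwrite("pics/crop.png",b)
hsv=cv2.cvtColor(im,cv2.COLOR_BGR2HSV)
m=np.zeros(im.shape[:2],np.uint8); sub=im[195:325,315:485].max(2)<125
m[195:325,315:485]=sub*255
m=cv2.morphologyEx(m,cv2.MORPH_OPEN,np.ones((3,3)))
cs,_=cv2.findContours(m,0,2); c=max(cs,key=cv2.contourArea); print(cv2.contourArea(c),cv2.boxPoints(cv2.minAreaRect(cv2.convexHull(c))))
print(cv2.approxPolyDP(cv2.convexHull(c),3,True)[:,0].tolist())
red=((hsv[...,0]<8)|(hsv[...,0]>172))&(hsv[...,1]>130); red[:,:440]=0; red[:,490:]=0
ys,xs=np.nonzero(red);print(xs.min(),xs.max(),ys.min(),ys.max())
E
```

```text
9989.5 [[323.97565 287.7805 ]
 [343.11713 198.45364]
 [471.9854  226.06827]
 [452.84393 315.3951 ]]
[[341, 209], [469, 226], [452, 314], [326, 288]]
455 470 225 250
```

View pics/crop.png

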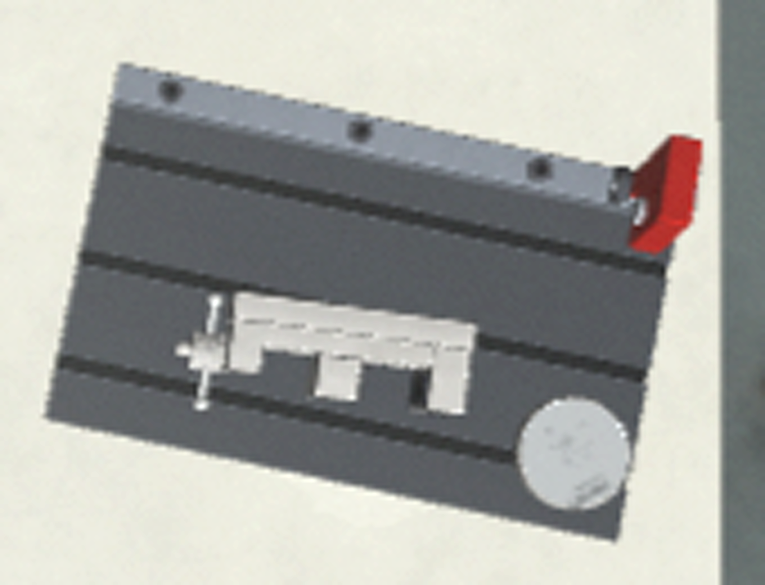

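The crop shows plate near corners at crop (46,418) and (618,540), the fence's back left top corner at (120,64), the vice's base edge running from (237,293) to (477,326) at its upper side, and the disc centre at (575,453).

```bash
python3 - <<'E'
from h import *
f=lambda u,v,z: onz("top",(u+.5)/4.5+315-.5,(v+.5)/4.5+195-.5,z)
nl,nr=f(46,418,.012),f(618,540,.012); fb,ff=f(120,64,.037),f(110,103,.037)
print("near edge",nl,nr,np.linalg.norm(nl-nr)); ey=nl-nr;ey/=np.linalg.norm(ey); yaw=np.degrees(np.arctan2(-ey[0],ey[1])); print("yaw",yaw)
ex=np.array([ey[1],-ey[0],0]); 
mid=(nl+nr)/2; o1=mid+.08*ex; 
o2=fb-.08*ex-.13*ey; print("o",o1,o2,"depth",(fb-nl)@ex,(fb-nl)@ey)
O=(o1+o2)/2;O[2]=0
print("O",O)
P=lambda p:np.round([(p-O)@ex*1e3,(p-O)@ey*1e3],1)
for n,a in dict(vfl=(237,293,.058),vfr=(477,326,.058),fj=(465,412,.058),mjl=(318,398,.058),mjr=(357,400,.058),bar_near=(201,405,.035),bar_far=(216,297,.035),head=(178,351,.035),disc=(575,453,.024),stop_tl=(672,136,.1),ff=(110,103,.037)).items(): print(n,P(f(*a)),f(*a).round(4))
np.savez("pl.npz",O=O,ex=ex,ey=ey)
E
```

```text
near edge [ 0.4426268  -0.07684245  0.012     ] [ 0.39434596 -0.33141811  0.012     ] 0.25911350426802987
yaw -10.738734185826406
o [ 0.49708535 -0.21903675  0.012     ] [ 0.49590195 -0.21892574  0.037     ] depth 0.15881663933944276 0.00033180872423764534
O [ 0.49649365 -0.21898124  0.        ]
vfl [-10.3  60.5] [ 0.4977 -0.1576  0.058 ]
vfr [ -2.8 -42.8] [ 0.4858 -0.2605  0.058 ]
fj [-39.8 -44.8] [ 0.449  -0.2556  0.058 ]
mjl [-47.   17.7] [ 0.4536 -0.1928  0.058 ]
mjr [-44.4   1.3] [ 0.4531 -0.2095  0.058 ]
bar_near [-59.9  64.6] [ 0.4497 -0.1443  0.035 ]
bar_far [-12.3  67.7] [ 0.497  -0.1502  0.035 ]
head [-38.9  79.2] [ 0.473  -0.1339  0.035 ]
disc [ -46.1 -101.1] [ 0.4324 -0.3097  0.024 ]
stop_tl [ 88.  -99.8] [ 0.5643 -0.3334  0.1   ]
ff [ 61.5 130.7] [ 0.5813 -0.102   0.037 ]
```

```bash

python3 -m inch '{"fingers":[-1,-1,-1,-1,-1],"travel":[[0,0,0],[0,0,0],[0,0,0],[0,0,0],[0,0,0]],"spin":[7.1,7.1,7.1,7.1,7.1]}' 
python3 -m inch '{"fingers":[-1,-1,-1,-1,-1],"travel":[[0.0229,-0.0133,0],[0.0229,-0.0133,0],[0.0229,-0.0133,0],[0.0229,-0.0133,0],[0.0229,-0.0133,0]],"spin":[0,0,0,0,0]}'
python3 -m inch '{"fingers":[-1,-1,-1,-1,-1],"travel":[[0.0229,-0.0133,0],[0.0229,-0.0133,0],[0.0229,-0.0133,0],[0.0229,-0.0133,0],[0.0229,-0.0133,0]],"spin":[0,0,0,0,0]}'
python3 - <<'E'
from h import *
cv2.imwrite("pics/w1.png",ctrl.grab_frame("wrist"))
E
python3 -m inch '{"fingers":[-1,-1,-1,-1,-1],"travel":[[0.0229,-0.0133,0],[0.0229,-0.0133,0],[0.0229,-0.0133,0],[0.0229,-0.0133,0],[0.0229,-0.0133,0]],"spin":[0,0,0,0,0]}'
python3 - <<'E'
from h import *
s=ctrl.sense();d=np.load("pl.npz");p=s["ee_pos"]-d["O"];print("plate",p@d["ex"],p@d["ey"],p[2],s["tcp_rot"],s["force"])
cv2.imwrite("pics/w2.png",ctrl.grab_frame("wrist"))
E
```

```text
time: 0.52
ee_pos: [0.2211, -0.476, 0.2384]
tcp_rot: [-180.0, 0.0, -10.9]
force: [0.5, 0.3, 0.1]
grip_width: 0.643
gripper_force: 0.0
time: 0.93
ee_pos: [0.347, -0.4311, 0.2384]
tcp_rot: [-180.0, 0.0, -10.6]
force: [-0.7, -0.5, 0.1]
grip_width: 0.266
gripper_force: 0.0
time: 1.35
ee_pos: [0.4718, -0.3868, 0.2384]
tcp_rot: [-180.0, 0.0, -10.6]
force: [-0.7, 0.2, 0.1]
grip_width: 0.007
gripper_force: 0.0
time: 1.82
ee_pos: [0.5964, -0.3425, 0.2383]
tcp_rot: [-180.0, 0.0, -10.6]
force: [0.2, -0.3, -0.1]
grip_width: 0.004
gripper_force: 0.0
plate 0.12121635810254051 -0.10272841226176334 0.23825011274194796 [-1.79976680e+02  4.43522381e-02 -1.05883075e+01] [ 0.22685005 -0.27356618 -0.09387496]
```

View pics/w2.png

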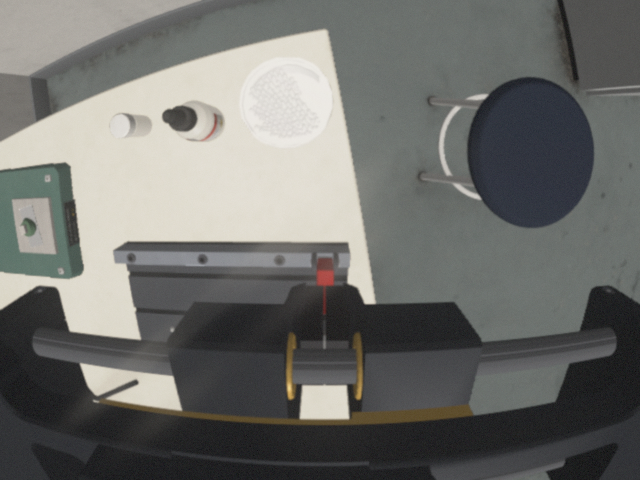

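Wrist view: red stop at (325,265), in line with the fingers. The basket is at (288,100), the dropper at (190,120) and the fence runs along row 250. I'll check the stop's predicted pixels, then descend.

```bash
python3 - <<'E'
from h import *
d=np.load("pl.npz");W=lambda x,y,z:d["O"]+x*d["ex"]+y*d["ey"]+np.array([0,0,z])
s=ctrl.sense();print("tcp",pix("wrist",s["ee_pos"]))
for p in [(.0977,-.098,.104),(.0977,-.112,.104),(.0617,-.098,.116),(.0617,-.112,.116),(.08,-.13,.037),(.08,.13,.037),(.064,.13,.037)]: print(p,pix("wrist",W(*p)).round(1))
im=cv2.imread("pics/w2.png");h=cv2.cvtColor(im,cv2.COLOR_BGR2HSV)
r=((h[...,0]<8)|(h[...,0]>172))&(h[...,1]>130);r[:,:300]=0;r[:,350:]=0;r[:250]=0
ys,xs=np.nonzero(r);print("red",xs.min(),xs.max(),ys.min(),ys.max())
print("basket",onz("wrist",288,140,0.06))
E
```

```text
tcp [323.80139486 303.48284963]
(0.0977, -0.098, 0.104) [322. 260.]
(0.0977, -0.112, 0.104) [339.5 260.2]
(0.0617, -0.098, 0.116) [321.7 307.3]
(0.0617, -0.112, 0.116) [339.1 307.4]
(0.08, -0.13, 0.037) [354.9 254.9]
(0.08, 0.13, 0.037) [115.7 251.7]
(0.064, 0.13, 0.037) [117.9 265.3]
red 317 333 270 312
basket [ 0.67189476 -0.32122758  0.06      ]
```

```bash
python3 - <<'E'
from h import *
d=np.load("pl.npz");s=ctrl.sense();p=s["ee_pos"]-d["O"];print("plate",p@d["ex"],p@d["ey"],p[2])
im=ctrl.grab_frame("wrist");cv2.imwrite("pics/w3.png",im);h=cv2.cvtColor(im,cv2.COLOR_BGR2HSV)
r=((h[...,0]<8)|(h[...,0]>172))&(h[...,1]>100);r[:,:300]=0;r[:,350:]=0;r[:240]=0
ys,xs=np.nonzero(r);print("red",xs.min(),xs.max(),ys.min(),ys.max())
g=cv2.cvtColor(im,6).astype(int)
for c in(150,230,300): print(c,g[236:285:1,c].tolist())
print(g[250,335:375].tolist(),g[250,100:130].tolist())
E
```

```text
plate 0.12397434252794877 -0.09975225889942076 0.2374459222643518
red 320 337 272 317
150 [219, 217, 217, 218, 217, 217, 209, 159, 93, 63, 75, 80, 81, 80, 84, 85, 91, 111, 131, 140, 139, 139, 139, 141, 140, 140, 139, 138, 139, 137, 133, 107, 90, 87, 90, 90, 86, 79, 69, 64, 58, 62, 66, 77, 85, 87, 87, 86, 89]
230 [218, 218, 221, 219, 220, 217, 216, 198, 152, 89, 66, 74, 82, 86, 84, 86, 83, 86, 100, 123, 139, 141, 142, 144, 144, 144, 142, 144, 143, 142, 143, 141, 132, 114, 103, 98, 98, 101, 99, 99, 87, 80, 80, 78, 78, 81, 89, 94, 95]
300 [216, 215, 216, 216, 216, 215, 215, 212, 188, 133, 100, 99, 108, 110, 103, 106, 103, 100, 103, 110, 129, 139, 141, 142, 141, 144, 143, 141, 144, 142, 143, 145, 145, 135, 117, 99, 95, 92, 96, 93, 93, 87, 72, 66, 67, 64, 64, 70, 68]
[90, 92, 91, 92, 92, 92, 93, 94, 96, 96, 94, 98, 99, 95, 97, 104, 137, 186, 209, 213, 215, 214, 213, 214, 214, 215, 215, 214, 215, 216, 214, 215, 213, 202, 173, 132, 113, 114, 115, 117] [218, 218, 217, 217, 216, 218, 217, 218, 216, 216, 214, 217, 216, 217, 216, 216, 208, 190, 163, 129, 103, 90, 82, 83, 86, 80, 83, 81, 82, 82]
```

```bash

python3 -m inch '{"fingers":[-1,-1,-1,-1,-1],"travel":[[0,0.005,0.03],[0,0,0.03],[0,0,0.03],[0,0,0.03],[0,0,0.03]],"spin":[0,0,0,0,0]}' 
python3 -m inch '{"fingers":[-1,-1,-1,-1,-1],"travel":[[0,0,0],[0,0,0],[-0.005,0,0],[-0.005,0,0],[-0.005,0,0]],"spin":[0,0,0,0,0]}' 
python3 -m inch '{"fingers":[-1,-1,-1,-1,-1],"travel":[[-0.005,0,0],[-0.005,0,0],[-0.005,0,0],[-0.005,0,0],[-0.005,0,0]],"spin":[0,0,0,0,0]}' 
python3 - <<'E'
from h import *
d=np.load("pl.npz");s=ctrl.sense();p=s["ee_pos"]-d["O"];print("plate",p@d["ex"],p@d["ey"],p[2])
E
```

```text
time: 2.33
ee_pos: [0.5936, -0.3483, 0.0872]
tcp_rot: [-180.0, 0.0, -10.6]
force: [0.4, -0.1, -0.4]
grip_width: 0.004
gripper_force: 0.0
time: 2.75
ee_pos: [0.5797, -0.3457, 0.0908]
tcp_rot: [179.9, -0.1, -10.6]
force: [0.3, 0.6, 0.5]
grip_width: 0.002
gripper_force: 0.0
time: 3.17
ee_pos: [0.5548, -0.3407, 0.089]
tcp_rot: [180.0, -0.0, -10.6]
force: [0.9, -0.3, 0.3]
grip_width: 0.005
gripper_force: 0.5
plate 0.07997676281422593 -0.10871539507486896 0.08898578608943057
```

```bash

python3 -m inch '{"fingers":[-1,-1,-1,-1,-1],"travel":[[-0.005,0,0],[-0.005,0,0],[-0.0065,0,0.002],[-0.0065,0,0.003],[-0.005,0,0.004]],"spin":[0,0,0,0,0]}' 
python3 -m inch '{"fingers":[-1,-1,-1,-1,-1],"travel":[[-0.005,0,0.0045],[-0.004,0,0.0055],[-0.004,0,0.006],[-0.002,0,0.0055],[-0.002,0,0.005]],"spin":[0,0,0,0,0]}' 
python3 -m inch '{"fingers":[-1,-1,-1,-1,-1],"travel":[[0,0,0.001],[0,0,0],[0,0,0],[0,0,0],[0,0,0]],"spin":[0,0,0,0,0]}' 
python3 - <<'E'
from h import *
d=np.load("pl.npz");s=ctrl.sense();p=s["ee_pos"]-d["O"];print("plate",p@d["ex"],p@d["ey"],p[2])
E
```

```text
time: 3.58
ee_pos: [0.5269, -0.3355, 0.0795]
tcp_rot: [180.0, 0.0, -10.6]
force: [1.1, 0.4, 0.0]
grip_width: 0.0
gripper_force: 0.3
time: 4.0
ee_pos: [0.5109, -0.3325, 0.0528]
tcp_rot: [-180.0, -0.0, -10.6]
force: [3.5, 4.3, 39.9]
grip_width: 0.002
gripper_force: 21.2
time: 4.42
ee_pos: [0.5111, -0.3325, 0.0533]
tcp_rot: [180.0, -0.0, -10.6]
force: [-3.5, 3.0, 12.7]
grip_width: 0.003
gripper_force: 6.1
plate 0.03548268796980115 -0.10880468124321478 0.05325399451821074
```

```bash

python3 -m inch '{"fingers":[-1,-1,-1,-1,-1],"travel":[[0,0,-0.02],[0,0,-0.02],[0,0,-0.02],[0,0,-0.02],[0,0,-0.02]],"spin":[0,0,0,0,0]}' 
python3 -m inch '{"fingers":[-1,-1,-1,-1,-1],"travel":[[-0.022,-0.024,0],[-0.022,-0.024,0],[-0.022,-0.024,0],[-0.022,-0.024,0],[-0.022,-0.024,0]],"spin":[0,0,0,0,0]}' 
python3 -m inch '{"fingers":[-1,-1,-1,-1,-1],"travel":[[0,0,0],[0,0,0],[0,0,0],[0,0,0],[0,0,0]],"spin":[0,0,0,0,0]}' 
python3 - <<'E'
from h import *
d=np.load("pl.npz");W=lambda x,y,z:d["O"]+x*d["ex"]+y*d["ey"]+np.array([0,0,z])
s=ctrl.sense();p=s["ee_pos"]-d["O"];print("plate",p@d["ex"],p@d["ey"],p[2])
im=ctrl.grab_frame("wrist");cv2.imwrite("pics/w4.png",im);print("tcp",pix("wrist",s["ee_pos"]))
for q in [(-.0103,.0605,.058),(-.0028,-.0428,.058),(.064,-.13,.037),(.064,.13,.037)]: print(q,pix("wrist",W(*q)).round(1))
E
```

```text
time: 4.83
ee_pos: [0.5108, -0.3324, 0.1527]
tcp_rot: [-180.0, 0.0, -10.6]
force: [-0.1, -0.7, 0.9]
grip_width: 0.003
gripper_force: 0.0
time: 5.25
ee_pos: [0.4238, -0.193, 0.1518]
tcp_rot: [-180.0, 0.0, -10.6]
force: [0.2, -0.2, -0.2]
grip_width: 0.005
gripper_force: 0.0
time: 5.67
ee_pos: [0.4253, -0.1951, 0.152]
tcp_rot: [180.0, -0.0, -10.6]
force: [-0.2, -0.2, 1.2]
grip_width: 0.004
gripper_force: 0.0
plate -0.07443624379261211 0.01021156005918657 0.1520172463988821
tcp [324.03284885 303.28755052]
(-0.0103, 0.0605, 0.058) [247.1 147.3]
(-0.0028, -0.0428, 0.058) [406.2 136.5]
(0.064, -0.13, 0.037) [510.8  58.3]
(0.064, 0.13, 0.037) [162.4  53.5]
```

View pics/w4.png

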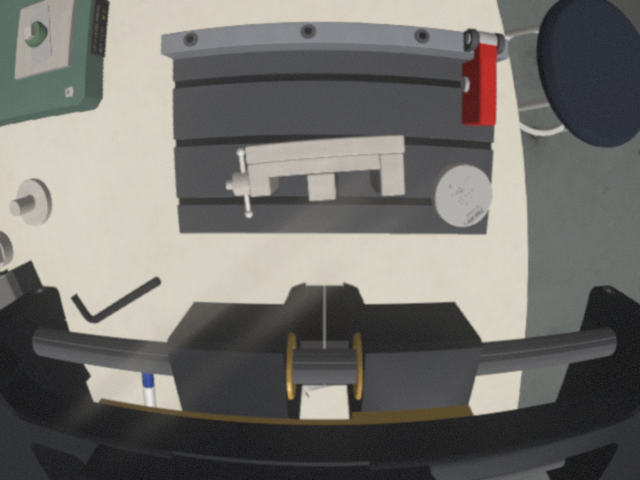

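The stop is down: red blade at (480,85), button at (466,85). The vice is untouched, with its base edge from (246,148) to (404,136) and the moving jaw's top at (308–336,200), straight ahead of the fingers.

```bash
python3 - <<'E'
from h import *
d=np.load("pl.npz");c=ctrl.get_calibration("wrist")
def P(u,v,z):
    p=onz("wrist",u,v,z,c)-d["O"];return np.round([p@d["ex"]*1e3,p@d["ey"]*1e3],1)
for a in [(246,148,.058),(404,136,.058),(308,200,.058),(336,199,.058),(308,176,.058),(383,195,.058),(404,194,.058),(464,85,.034),(162,53,.037),(472,58,.037),(463,195,.024),(179,234,.012),(487,234,.012)]: print(a,P(*a))
E
```

```text
(246, 148, 0.058) [-10.7  61.2]
(404, 136, 0.058) [ -2.5 -41.3]
(308, 200, 0.058) [-45.5  20.9]
(336, 199, 0.058) [-44.8   2.6]
(308, 176, 0.058) [-29.7  20.8]
(383, 195, 0.058) [-41.8 -28.5]
(404, 194, 0.058) [-40.9 -42.6]
(464, 85, 0.034) [ 38.5 -91.7]
(162, 53, 0.037) [ 64.4 130.3]
(472, 58, 0.037) [ 59.4 -97.1]
(463, 195, 0.024) [-45.7 -98.2]
(179, 234, 0.012) [-81.2 132.5]
(487, 234, 0.012) [ -80.4 -128.7]
```

```bash

python3 -m inch '{"fingers":[-1,-1,-1,-1,-1],"travel":[[0.006,-0.001,0.01],[0.006,0,0.015],[0,0,0.02],[0,0,0.02],[0,0,0.02]],"spin":[-4.2,0,0,0,0]}' 
python3 -m inch '{"fingers":[-1,-1,-1,-1,-1],"travel":[[0,0,0.01],[0,0,0.007],[0,0,0],[0,0,0],[0.002,0,0]],"spin":[0,0,0,0,0]}' 
python3 -m inch '{"fingers":[-1,-1,-1,-1,-1],"travel":[[0.001,0,0],[0.001,0,0],[0.001,0,0],[0.001,0,0],[0,0,0]],"spin":[0,0,0,0,0]}' 
python3 - <<'E'
from h import *
d=np.load("pl.npz");s=ctrl.sense();p=s["ee_pos"]-d["O"];print("plate",p@d["ex"],p@d["ey"],p[2],s["force"])
E
```

```text
time: 6.13
ee_pos: [0.4372, -0.1955, 0.0662]
tcp_rot: [180.0, -0.0, -6.4]
force: [1.1, 0.2, -0.2]
grip_width: 0.007
gripper_force: 0.0
time: 6.55
ee_pos: [0.4393, -0.1957, 0.0511]
tcp_rot: [180.0, -0.1, -6.4]
force: [0.2, -0.3, 0.1]
grip_width: 0.007
gripper_force: 0.0
time: 6.97
ee_pos: [0.4431, -0.1958, 0.0504]
tcp_rot: [180.0, -0.0, -6.4]
force: [-0.1, 0.2, -0.2]
grip_width: 0.007
gripper_force: 0.0
plate -0.05674901086758609 0.012828049658595759 0.05036444009568228 [-0.06597847  0.21015611 -0.16045767]
```

```bash

python3 -m inch '{"fingers":[-1,-1,-1,-1,-1],"travel":[[0.001,0,0],[0.001,0,0],[0.001,0,0],[0.0014,0,-0.0012],[0.0014,0,-0.0012]],"spin":[0,0,0,0,0]}' 
python3 -m inch '{"fingers":[-1,-1,-1,-1,-1],"travel":[[0.0014,0,-0.0012],[0.0014,0,-0.0012],[0.0014,0,-0.0012],[0.0016,0,-0.001],[0.0016,0,-0.001]],"spin":[0,0,0,0,0]}' 
python3 - <<'E'
from h import *
d=np.load("pl.npz");s=ctrl.sense();p=s["ee_pos"]-d["O"];print("plate",p@d["ex"],p@d["ey"],p[2],s["force"])
im=ctrl.grab_frame("wrist");cv2.imwrite("pics/w5.png",im[20:420,80:600])
E
```

```text
time: 7.38
ee_pos: [0.4482, -0.1963, 0.0526]
tcp_rot: [-180.0, 0.1, -6.4]
force: [-3.7, 0.2, 2.5]
grip_width: 0.004
gripper_force: 2.3
time: 7.8
ee_pos: [0.4563, -0.1972, 0.0584]
tcp_rot: [180.0, -0.0, -6.4]
force: [-1.6, 0.6, 2.5]
grip_width: 0.005
gripper_force: 1.6
plate -0.04353523038541097 0.013887029905193728 0.058395065609444005 [-1.64403218  0.58822304  2.45653229]
```

View pics/w5.png

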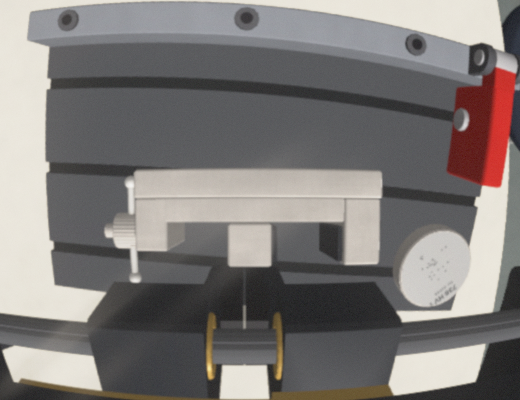

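```bash

python3 -m inch '{"fingers":[-1,-1,-1,-1,-1],"travel":[[0.0017,0,-0.001],[0.0017,0,-0.001],[0.0017,0,-0.0009],[0.0017,0,-0.0008],[0.0017,0,-0.0007]],"spin":[0,0,0,0,0]}' 
python3 -m inch '{"fingers":[-1,-1,-1,-1,-1],"travel":[[0.0017,0,-0.0007],[0.0017,0,-0.0006],[0.0017,0,-0.0005],[0.0017,0,-0.0004],[0.0017,0,-0.0004]],"spin":[0,0,0,0,0]}' 
python3 - <<'E'
from h import *
d=np.load("pl.npz");s=ctrl.sense();p=s["ee_pos"]-d["O"];print("plate",p@d["ex"],p@d["ey"],p[2],s["force"])
im=ctrl.grab_frame("wrist");cv2.imwrite("pics/w6.png",im[20:420,80:600])
E
```

```text
time: 8.27
ee_pos: [0.4648, -0.1982, 0.0628]
tcp_rot: [180.0, -0.0, -6.4]
force: [-1.7, 0.5, 1.4]
grip_width: 0.003
gripper_force: 1.0
time: 8.68
ee_pos: [0.4732, -0.1992, 0.0653]
tcp_rot: [180.0, -0.0, -6.4]
force: [-0.8, -0.3, 0.4]
grip_width: 0.006
gripper_force: 0.3
plate -0.026554828064177458 0.015063405094240041 0.0653078053271541 [-0.78571043 -0.32493477  0.4024647 ]
```

View pics/w6.png

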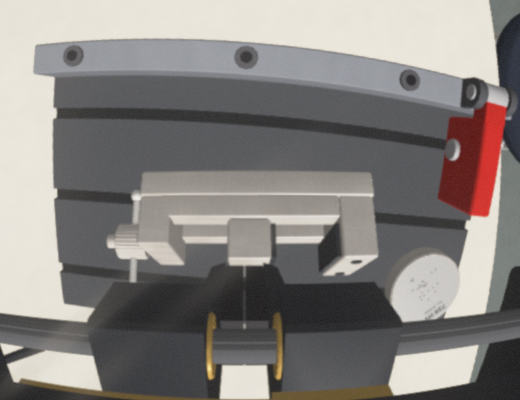

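It is tipping: the jaw tops are now visible at crop (345,265), at roughly 33° of tilt. I'll continue past balance.

```bash

python3 -m inch '{"fingers":[-1,-1,-1,-1,-1],"travel":[[0.0017,0,-0.0003],[0.0017,0,-0.0002],[0.0017,0,-0.0002],[0.0017,0,0],[0.0017,0,0]],"spin":[0,0,0,0,0]}' 
python3 -m inch '{"fingers":[-1,-1,-1,-1,-1],"travel":[[0.001,0,0],[0.001,0,0],[0.001,0,0],[0.001,0,0],[0,0,0]],"spin":[0,0,0,0,0]}' 
python3 -m inch '{"fingers":[-1,-1,-1,-1,-1],"travel":[[0,0,0],[0,0,0],[0,0,0],[0,0,0],[0,0,0]],"spin":[0,0,0,0,0]}' 
python3 - <<'E'
from h import *
d=np.load("pl.npz");s=ctrl.sense();p=s["ee_pos"]-d["O"];print("plate",p@d["ex"],p@d["ey"],p[2],s["force"])
im=ctrl.grab_frame("wrist");cv2.imwrite("pics/w7.png",im[20:420,80:600])
E
```

```text
time: 9.15
ee_pos: [0.4815, -0.2001, 0.0659]
tcp_rot: [-180.0, 0.0, -6.4]
force: [0.1, 0.6, -0.2]
grip_width: 0.006
gripper_force: 0.0
time: 9.57
ee_pos: [0.4855, -0.2005, 0.0659]
tcp_rot: [180.0, -0.0, -6.4]
force: [0.7, -0.4, 0.1]
grip_width: 0.006
gripper_force: 0.0
time: 9.98
ee_pos: [0.4853, -0.2005, 0.0659]
tcp_rot: [180.0, 0.0, -6.4]
force: [-0.2, 0.3, 0.5]
grip_width: 0.007
gripper_force: 0.0
plate -0.014435087938545511 0.016039540962962673 0.06593797423580672 [-0.20480766  0.33746302  0.49112851]
```

View pics/w7.png

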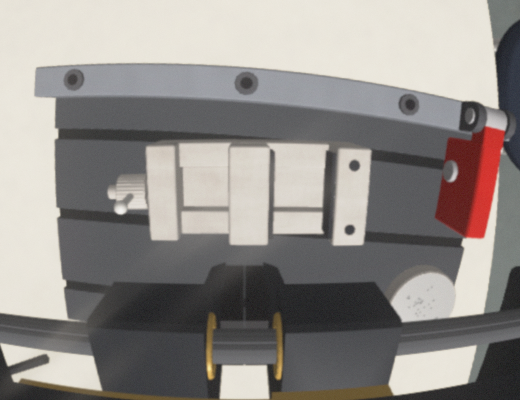

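The vice now stands on its base: jaw tops at crop (229–268,143–244) and (331–369,149–245), knurled head at (128,190). I'll measure its pose.

```bash
python3 - <<'E'
from h import *
d=np.load("pl.npz");c=ctrl.get_calibration("wrist")
def P(u,v,z):
    p=onz("wrist",u+80,v+20,z,c)-d["O"];return np.round([p@d["ex"]*1e3,p@d["ey"]*1e3],1)
for a in [(336,149,.052),(370,151,.052),(365,244,.052),(331,245,.052),(229,143,.052),(268,143,.052),(268,244,.052),(229,244,.052),(114,192,.039),(450,170,.034),(36,67,.037),(36,96,.037),(462,136,.037)]: print(a,P(*a))
E
```

```text
(336, 149, 0.052) [ 45.8 -19.9]
(370, 151, 0.052) [ 46.7 -35.9]
(365, 244, 0.052) [  2.9 -40.4]
(331, 245, 0.052) [  1.3 -23.6]
(229, 143, 0.052) [44.2 27. ]
(268, 143, 0.052) [45.5 10.2]
(268, 244, 0.052) [-0.3  6. ]
(229, 244, 0.052) [-1.7 23.9]
(114, 192, 0.039) [16.  83.1]
(450, 170, 0.034) [ 41.6 -90.9]
(36, 67, 0.037) [ 79.7 131. ]
(36, 96, 0.037) [ 64.3 130. ]
(462, 136, 0.037) [ 60.8 -93.7]
```

```bash

python3 -m inch '{"fingers":[-1,-1,0.14,0.14,0.14],"travel":[[-0.0125,0,0],[-0.0125,0,0],[0,0.003,0],[0,0,0],[0,0,0]],"spin":[0,0,4.2,0,0]}' 
python3 -m inch '{"fingers":[0.14,0.14,0.14,0.14,0.14],"travel":[[0,0,0.01],[0,0,0.01],[0,0,0.01],[0,0,0.01],[0,0,0.007]],"spin":[0,0,0,0,0]}' 
python3 -m inch '{"fingers":[0.14,0.14,0.14,0.14,0.14],"travel":[[0.004,0,0],[0.004,0,0],[0.004,0,0],[0.004,0,0],[0.004,0,0]],"spin":[0,0,0,0,0]}' 
python3 -m inch '{"fingers":[0.14,0.14,0.14,0.14,0.14],"travel":[[0.002,0,0],[0.002,0,0],[0.002,0,0],[0.002,0,0],[0.002,0,0]],"spin":[0,0,0,0,0]}' 
python3 - <<'E'
from h import *
d=np.load("pl.npz");s=ctrl.sense();p=s["ee_pos"]-d["O"];print("plate",p@d["ex"],p@d["ey"],p[2],s["force"])
def P(n,u,v,z):
    p=onz(n,u,v,z)-d["O"];return np.round([p@d["ex"]*1e3,p@d["ey"]*1e3],1)
print("press base",P("top",303,222,.03),P("top",313,155,.03),P("top",290,185,.2))
c=np.linalg.inv(ctrl.get_calibration("wrist")["camera_from_world"])[:3,3];print("cam rel",(c-s["ee_pos"])@d["ex"],(c-s["ee_pos"])[2])
E
```

```text
time: 10.45
ee_pos: [0.4603, -0.2008, 0.066]
tcp_rot: [180.0, -0.0, -10.5]
force: [-0.2, -0.6, -0.1]
grip_width: 0.209
gripper_force: 0.0
time: 10.87
ee_pos: [0.4597, -0.2003, 0.0171]
tcp_rot: [-179.9, 0.1, -10.6]
force: [0.2, 0.4, 0.4]
grip_width: 0.562
gripper_force: 0.0
time: 11.28
ee_pos: [0.4806, -0.2046, 0.0193]
tcp_rot: [180.0, -0.1, -10.6]
force: [0.1, 0.8, 0.8]
grip_width: 0.569
gripper_force: 0.0
time: 11.7
ee_pos: [0.4894, -0.2059, 0.0188]
tcp_rot: [-180.0, 0.1, -10.6]
force: [-2.3, 2.0, -0.2]
grip_width: 0.57
gripper_force: 1.5
plate -0.009416427441172484 0.011558815210717641 0.01879208389532046 [-2.32900735  1.95183191 -0.16191926]
press base [ 38.7 199.2] [175.8 208.2] [ 76.9 222.6]
cam rel 0.07120276486968409 0.14645440273540347
```

```bash

python3 -m inch '{"fingers":[0.14,0.14,0.14,0.14,0.14],"travel":[[0.002,0,0],[0.002,0,0],[0.002,0,0],[0.002,0,0],[0.002,0,0]],"spin":[0,0,0,0,0]}' 
python3 -m inch '{"fingers":[0.14,0.14,0.14,0.14,0.14],"travel":[[0.001,0,0],[0.001,0,0],[0.001,0,0],[0.001,0,0],[0.001,0,0]],"spin":[0,0,0,0,0]}' 
python3 -m inch '{"fingers":[0.14,0.14,0.14,0.14,0.14],"travel":[[0.0005,0,0],[0.0005,0,0],[0.0005,0,0],[0.0005,0,0],[0.0005,0,0]],"spin":[0,0,0,0,0]}' 
python3 - <<'E'
from h import *
d=np.load("pl.npz");s=ctrl.sense();p=s["ee_pos"]-d["O"];print("plate",p@d["ex"],p@d["ey"],p[2],s["force"])
E
```

```text
time: 12.12
ee_pos: [0.4996, -0.2081, 0.0188]
tcp_rot: [-180.0, 0.0, -10.6]
force: [-2.0, 0.8, -0.2]
grip_width: 0.569
gripper_force: 1.5
time: 12.53
ee_pos: [0.5044, -0.209, 0.0188]
tcp_rot: [-180.0, 0.0, -10.6]
force: [-2.0, 0.0, -2.4]
grip_width: 0.573
gripper_force: 1.3
time: 12.95
ee_pos: [0.5058, -0.2091, 0.0189]
tcp_rot: [-180.0, 0.2, -10.6]
force: [-11.9, 2.1, 5.5]
grip_width: 0.571
gripper_force: 6.5
plate 0.007261407213797516 0.011425678494528715 0.018893501912336574 [-11.90753655   2.06599578   5.46648703]
```

The vice is flush on the fence (12 N). Now I'll go round to the tail with shut fingers and push on the screw head's end, since open fingers would foul the fence.

```bash

python3 -m inch '{"fingers":[0.14,0.14,0.14,0.14,0.14],"travel":[[-0.006,0,0],[-0.004,0,-0.01],[0,0,-0.03],[0,0,-0.03],[0,0,-0.03]],"spin":[0,0,0,0,0]}' 
python3 -m inch '{"fingers":[-1,-1,-1,-1,-1],"travel":[[0.0088,-0.021,0],[0.0088,-0.021,0],[0.0088,-0.021,0],[0.0088,-0.021,0],[0.0088,-0.021,0]],"spin":[0,0,0,0,0]}' 
python3 -m inch '{"fingers":[-1,-1,-1,-1,-1],"travel":[[0,0,0],[0,0,0],[0,0,0],[0,0,0],[0,0,0]],"spin":[0,0,0,0,0]}' 
python3 - <<'E'
from h import *
d=np.load("pl.npz");s=ctrl.sense();p=s["ee_pos"]-d["O"];print("plate",p@d["ex"],p@d["ey"],p[2],s["force"])
im=ctrl.grab_frame("wrist");cv2.imwrite("pics/w8.png",im[0:440,60:640])
im=ctrl.grab_frame("top");cv2.imwrite("pics/t8.png",im)
E
```

```text
time: 13.37
ee_pos: [0.4971, -0.2077, 0.1213]
tcp_rot: [180.0, -0.1, -10.6]
force: [0.7, 0.1, 0.5]
grip_width: 0.572
gripper_force: 0.0
time: 13.78
ee_pos: [0.5604, -0.1116, 0.1203]
tcp_rot: [180.0, -0.1, -10.6]
force: [-0.1, 0.6, 0.4]
grip_width: 0.214
gripper_force: 0.0
time: 14.2
ee_pos: [0.5593, -0.1133, 0.1192]
tcp_rot: [180.0, -0.0, -10.7]
force: [0.9, 0.1, 0.1]
grip_width: 0.004
gripper_force: 0.0
plate 0.04200156276463542 0.1155046363509005 0.11918276772686365 [0.88996276 0.10919098 0.1012776 ]
```

View pics/w8.png

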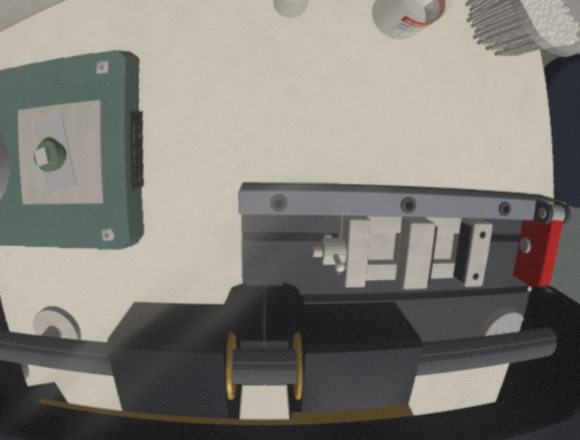

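The vice sits square on the fence, head end at crop (314,252), stop button at (527,245).

```bash
python3 - <<'E'
from h import *
d=np.load("pl.npz");c=ctrl.get_calibration("wrist")
def P(u,v,z):
    p=onz("wrist",u+60,v,z,c)-d["O"];return np.round([p@d["ex"]*1e3,p@d["ey"]*1e3],1)
for a in [(314,252,.039),(491,224,.052),(485,286,.052),(405,289,.052),(527,245,.034)]: print(a,P(*a))
E
python3 -m inch '{"fingers":[-1,-1,-1,-1,-1],"travel":[[0,0,0.015],[0,0,0.025],[0,0,0.025],[0,0,0.018],[0,0,0.006]],"spin":[0,0,0,0,0]}' 
python3 -m inch '{"fingers":[-1,-1,-1,-1,-1],"travel":[[0,0,0],[0,0,0],[0,0.002,0],[0,0.002,0],[0,0.002,0]],"spin":[0,0,0,0,0]}' 
```

```text
(314, 252, 0.039) [39.8 83.5]
(491, 224, 0.052) [ 63.2 -37.7]
(485, 286, 0.052) [ 17.8 -41.9]
(405, 289, 0.052) [18.2 22.8]
(527, 245, 0.034) [ 42.8 -91.2]
time: 14.72
ee_pos: [0.5581, -0.1123, 0.0273]
tcp_rot: [-179.9, 0.2, -10.6]
force: [-0.3, -0.2, 0.3]
grip_width: 0.004
gripper_force: 0.0
time: 15.13
ee_pos: [0.5588, -0.1188, 0.0309]
tcp_rot: [180.0, -0.1, -10.6]
force: [0.9, -0.3, 0.5]
grip_width: 0.011
gripper_force: 0.0
```

```bash

python3 -m inch '{"fingers":[-1,-1,-1,-1,-1],"travel":[[0,0.002,0],[0,0.002,0],[0,0.002,0],[0,0.002,0],[0,0.002,0]],"spin":[0,0,0,0,0]}' 
python3 -m inch '{"fingers":[-1,-1,-1,-1,-1],"travel":[[0,0.002,0],[0,0.002,0],[0,0.002,0],[0,0.002,0],[0,0.002,0]],"spin":[0,0,0,0,0]}' 
python3 -m inch '{"fingers":[-1,-1,-1,-1,-1],"travel":[[0,0.002,0],[0,0.002,0],[0,0.002,0],[0,0.002,0],[0,0.002,0]],"spin":[0,0,0,0,0]}' 
python3 - <<'E'
from h import *
d=np.load("pl.npz");s=ctrl.sense();p=s["ee_pos"]-d["O"];print("plate",p@d["ex"],p@d["ey"],p[2],s["force"])
im=ctrl.grab_frame("wrist");cv2.imwrite("pics/w9.png",im[0:440,60:640])
E
```

```text
time: 15.55
ee_pos: [0.5566, -0.1284, 0.0299]
tcp_rot: [-180.0, 0.0, -10.6]
force: [1.1, -0.2, 0.4]
grip_width: 0.006
gripper_force: 0.0
time: 15.97
ee_pos: [0.5548, -0.1377, 0.0299]
tcp_rot: [-180.0, 0.0, -10.6]
force: [1.2, 3.8, 0.9]
grip_width: 0.008
gripper_force: 1.9
time: 16.38
ee_pos: [0.5529, -0.148, 0.0299]
tcp_rot: [-180.0, 0.0, -10.6]
force: [0.8, 3.3, 0.6]
grip_width: 0.003
gripper_force: 1.8
plate 0.04217298683281365 0.0802656427879116 0.02988829929367508 [0.75426706 3.3241023  0.5533537 ]
```

View pics/w9.png

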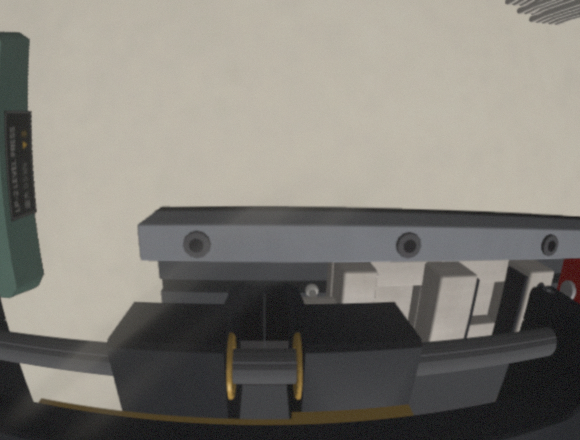

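Still flush along the fence, moving with 3.3 N on the head. I'll continue until the force rises at the stop.

```bash

python3 -m inch '{"fingers":[-1,-1,-1,-1,-1],"travel":[[0,0.002,0],[0,0.002,0],[0,0.002,0],[0,0.002,0],[0,0.002,0]],"spin":[0,0,0,0,0]}' 
python3 -m inch '{"fingers":[-1,-1,-1,-1,-1],"travel":[[0,0.002,0],[0,0.002,0],[0,0.002,0],[0,0.002,0],[0,0.002,0]],"spin":[0,0,0,0,0]}' 
python3 -m inch '{"fingers":[-1,-1,-1,-1,-1],"travel":[[0,0.002,0],[0,0.002,0],[0,0.002,0],[0,0.002,0],[0,0.002,0]],"spin":[0,0,0,0,0]}' 
python3 -m inch '{"fingers":[-1,-1,-1,-1,-1],"travel":[[0,0.001,0],[0,0.001,0],[0,0.001,0],[0,0.001,0],[0,0.001,0]],"spin":[0,0,0,0,0]}' 
python3 - <<'E'
from h import *
d=np.load("pl.npz");s=ctrl.sense();p=s["ee_pos"]-d["O"];print("plate",p@d["ex"],p@d["ey"],p[2],s["force"])
E
```

```text
time: 16.85
ee_pos: [0.5511, -0.1579, 0.0299]
tcp_rot: [180.0, 0.0, -10.6]
force: [0.9, 4.7, 0.7]
grip_width: 0.002
gripper_force: 1.7
time: 17.27
ee_pos: [0.5492, -0.1677, 0.0299]
tcp_rot: [-180.0, 0.0, -10.6]
force: [0.8, 2.7, -0.8]
grip_width: 0.007
gripper_force: 1.7
time: 17.68
ee_pos: [0.5474, -0.1775, 0.0299]
tcp_rot: [180.0, 0.0, -10.6]
force: [1.4, 3.6, -0.2]
grip_width: 0.005
gripper_force: 1.7
time: 18.1
ee_pos: [0.5465, -0.1823, 0.0299]
tcp_rot: [-180.0, -0.0, -10.6]
force: [1.3, 3.2, -0.2]
grip_width: 0.006
gripper_force: 1.7
plate 0.04231449826416073 0.045342569804927 0.029930039611379557 [ 1.27035968  3.20682938 -0.23135717]
```

```bash

python3 -m inch '{"fingers":[-1,-1,-1,-1,-1],"travel":[[0,0.001,0],[0,0.001,0],[0,0.001,0],[0,0.0005,0],[0,0.0005,0]],"spin":[0,0,0,0,0]}' 
python3 -m inch '{"fingers":[-1,-1,-1,-1,-1],"travel":[[0,0.0005,0],[0,0.0005,0],[0,0.0005,0],[0,0.0005,0],[0,0.0005,0]],"spin":[0,0,0,0,0]}' 
python3 - <<'E'
from h import *
d=np.load("pl.npz");s=ctrl.sense();p=s["ee_pos"]-d["O"];print("plate",p@d["ex"],p@d["ey"],p[2],s["force"])
E
```

```text
time: 18.52
ee_pos: [0.5458, -0.1863, 0.0299]
tcp_rot: [180.0, 0.0, -10.6]
force: [0.7, 3.3, -0.2]
grip_width: 0.007
gripper_force: 1.7
time: 18.93
ee_pos: [0.5454, -0.1876, 0.0299]
tcp_rot: [-179.9, 0.0, -10.6]
force: [2.4, 11.4, 1.6]
grip_width: 0.004
gripper_force: 5.9
plate 0.042211334565076225 0.03997428905492257 0.029884076685359758 [ 2.40496501 11.38713494  1.5619662 ]
```

```bash

python3 -m inch '{"fingers":[-1,-1,-1,-1,-1],"travel":[[0,-0.004,0],[0,-0.006,0],[0,0,-0.03],[0,0,-0.03],[0,0,-0.03]],"spin":[0,0,0,0,0]}' 
python3 -m inch '{"fingers":[0.0,0.0,0.0,0.0,0.0],"travel":[[-0.01,0.018,0],[-0.01,0.018,0],[-0.01,0.018,0],[-0.01,0.018,0],[-0.008,0.018,0]],"spin":[0,0,0,0,0]}' 
python3 -m inch '{"fingers":[0.0,0.0,0.0,0.0,0.0],"travel":[[0,0,0.01],[0,0,0.03],[0,0,0.03],[0,0,0.025],[0,0,0.006]],"spin":[0,0,0,0,0]}' 
python3 -m inch '{"fingers":[0.0,0.0,0.0,0.0,0.0],"travel":[[0.001,0,0],[0.002,0,0],[0.002,0,0],[0.002,0,0],[0.001,0,0]],"spin":[0,0,0,0,0]}' 
python3 - <<'E'
from h import *
d=np.load("pl.npz");s=ctrl.sense();p=s["ee_pos"]-d["O"];print("plate",p@d["ex"],p@d["ey"],p[2],s["force"])
E
```

```text
time: 19.35
ee_pos: [0.547, -0.1788, 0.121]
tcp_rot: [180.0, 0.0, -10.6]
force: [0.7, -0.0, -0.2]
grip_width: 0.008
gripper_force: 0.0
time: 19.77
ee_pos: [0.4827, -0.2592, 0.1202]
tcp_rot: [179.9, -0.0, -10.6]
force: [0.1, 0.2, 0.1]
grip_width: 0.36
gripper_force: 0.0
time: 20.18
ee_pos: [0.482, -0.2566, 0.015]
tcp_rot: [-179.8, 0.3, -10.6]
force: [-0.4, 0.4, -1.0]
grip_width: 0.499
gripper_force: 0.0
time: 20.6
ee_pos: [0.4921, -0.2603, 0.0201]
tcp_rot: [179.9, -0.1, -10.6]
force: [-0.9, -0.3, -0.6]
grip_width: 0.5
gripper_force: 0.0
plate 0.003404565104168997 -0.04142601225102997 0.0200620767244091 [-0.91282229 -0.30356672 -0.59584506]
```

```bash

python3 -m inch '{"fingers":[0.0,0.0,0.0,0.0,0.0],"travel":[[0.001,0,0],[0.001,0,0],[0.001,0,0],[0.0005,0,0],[0.0005,0,0]],"spin":[0,0,0,0,0]}' 
python3 -m inch '{"fingers":[0.0,0.0,0.0,0.0,0.0],"travel":[[0.0003,0,0],[0.0003,0,0],[0.0003,0,0],[0.0003,0,0],[0.0003,0,0]],"spin":[0,0,0,0,0]}' 
python3 - <<'E'
from h import *
d=np.load("pl.npz");s=ctrl.sense();p=s["ee_pos"]-d["O"];print("plate",p@d["ex"],p@d["ey"],p[2],s["force"])
E
```

```text
time: 21.02
ee_pos: [0.4953, -0.2607, 0.0189]
tcp_rot: [-180.0, 0.0, -10.6]
force: [-0.2, 0.7, -0.3]
grip_width: 0.502
gripper_force: 0.0
time: 21.43
ee_pos: [0.4959, -0.2608, 0.0189]
tcp_rot: [-180.0, 0.1, -10.6]
force: [-8.4, 0.8, 4.4]
grip_width: 0.504
gripper_force: 4.3
plate 0.007176245748869193 -0.04116092575404851 0.018893298284641903 [-8.38095017  0.79624191  4.40928018]
```

```bash

python3 -m inch '{"fingers":[0.0,0.0,0.0,0.0,0.0],"travel":[[-0.005,0,0],[-0.005,0,-0.01],[0,0,-0.04],[0,0,-0.04],[0,0,-0.04]],"spin":[0,0,0,0,0]}' 
python3 -m inch '{"fingers":[-1,-1,-1,-1,-1],"travel":[[-0.02,0,0],[-0.02,0,0],[-0.02,0,0],[0,0,0],[0,0,0]],"spin":[0,0,0,0,0]}' 
python3 -m inch '{"fingers":[-1,-1,-1,-1,-1],"travel":[[0,0,0],[0,0,0],[0,0,0],[0,0,0],[0,0,0]],"spin":[0,0,0,0,0]}' 
python3 - <<'E'
from h import *
d=np.load("pl.npz");c=ctrl.get_calibration("wrist")
W=lambda x,y,z:d["O"]+x*d["ex"]+y*d["ey"]+np.array([0,0,z])
def P(u,v,z):
    p=onz("wrist",u,v,z,c)-d["O"];return np.round([p@d["ex"]*1e3,p@d["ey"]*1e3],1)
im=ctrl.grab_frame("wrist");cv2.imwrite("pics/wa.png",im)
for n,q in dict(fixed_tl=(.064,-.0785,.052),fixed_tr=(.064,-.0945,.052),fixed_br=(.018,-.0945,.052),mov_bl=(.018,-.0305,.052),button=(.041,-.095,.034)).items(): print(n,pix("wrist",W(*q),c).round(1))
g=im.min(2); h=cv2.cvtColor(im,cv2.COLOR_BGR2HSV)
m=((g>150)*255).astype(np.uint8); a=pix("wrist",W(.064,.02,.052),c);b=pix("wrist",W(.018,-.0945,.052),c)
roi=np.zeros_like(m);roi[int(a[1])-3:int(b[1])+12,int(a[0])-20:int(b[0])+25]=255
cs,_=cv2.findContours(m&roi,0,2)
for k in cs:
    if cv2.contourArea(k)>150:
        r=cv2.minAreaRect(k);bx=cv2.boxPoints(r);print(cv2.contourArea(k),round(r[2],1),[(p.round(0).tolist(),P(*p,.052).tolist()) for p in bx])
r=((h[...,0]<8)|(h[...,0]>172))&(h[...,1]>100);ys,xs=np.nonzero(r);print("red",xs.min(),xs.max(),ys.min(),ys.max())
e=pix("wrist",W(.041,-.085,.052),c).astype(int);print(e,g[e[1],e[0]-20:e[0]+50].tolist())
E
```

```text
time: 21.85
ee_pos: [0.4863, -0.2588, 0.1512]
tcp_rot: [-180.0, -0.0, -10.6]
force: [2.2, -0.1, 0.4]
grip_width: 0.5
gripper_force: 0.0
time: 22.27
ee_pos: [0.4277, -0.2482, 0.1498]
tcp_rot: [180.0, -0.1, -10.6]
force: [0.1, -0.2, 0.5]
grip_width: 0.145
gripper_force: 0.0
time: 22.68
ee_pos: [0.4281, -0.2481, 0.1488]
tcp_rot: [-180.0, 0.0, -10.6]
force: [0.3, 0.6, -0.6]
grip_width: 0.003
gripper_force: 0.0
fixed_tl [382.1  55.1]
fixed_tr [406.1  56.7]
fixed_br [405.7 124.6]
mov_bl [307.7 122.4]
button [401.4  93.2]
1495.5 0.9 [([379.0, 125.0], [17.0, -76.7]), ([380.0, 56.0], [63.5, -77.1]), ([403.0, 56.0], [64.2, -92.4]), ([402.0, 125.0], [17.4, -92.0])]
7995.0 90.0 [([219.0, 53.0], [67.5, 28.6]), ([374.0, 53.0], [65.2, -73.2]), ([374.0, 125.0], [16.9, -73.4]), ([219.0, 125.0], [18.1, 28.5])]
red 399 430 52 138
[391  89] [198, 169, 114, 67, 48, 63, 78, 99, 133, 175, 201, 204, 205, 201, 202, 199, 200, 201, 203, 200, 198, 198, 203, 203, 200, 202, 201, 202, 203, 199, 199, 187, 122, 58, 40, 42, 35, 33, 45, 44, 46, 51, 52, 46, 53, 54, 49, 46, 52, 54, 49, 50, 52, 45, 51, 52, 52, 58, 73, 91, 90, 90, 92, 88, 90, 109, 150, 198, 214, 214]
```

The jaw end sits at the button and the long side at the fence (near side at plate x = 17, far side at 64). Both contacts were also felt as forces, and the arm is clear.

```bash
python3 -c "
from workcell import ctrl
print(ctrl.sign_off())"
```

```text
the job is handed in; nothing more can be done
None
```

I flipped the red stop down, tipped the vice onto its base and pushed it home against the fence and the stop button. I handed the job in at about 23 s with the arm clear; no verdict came back, but force and camera checks both showed the vice seated.

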